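Bottom the watch press and back it off a quarter turn

ROBOT

A 6-joint arm with a two-finger parallel gripper is mounted at the origin on the work surface. World frame = base frame: x ahead of the robot, y to its left, z up, the work surface at z = 0. Lengths are in m, angles in degrees, forces in N, time in s.
With the tool pointing down it reaches from about 0.375 to 0.975 m from the base axis. Payload 3.8 kg.
Tool frame: the origin (TCP) lies between the finger pads; the fingertips stand 19 mm ahead of it and the grasp point (between the pads) is the TCP; z points along the fingers, y is the direction in which the jaws open and shut (so a half turn about z gives the same grasp; the last joint's range is limited). The gripper opens to 88 mm and grips with 3 to 60 N. Pads are 18 mm wide; open, the fingers measure 123 mm over their backs; the gripper's body (75 mm by 187 mm) begins 45 mm behind the grasp point.
Start: joints at [68.302, 15.12, 91.902, -0, 72.978, -2.114], TCP at [0.226, 0.636, 0.258] pointing down, gripper open.
Joint ranges: [-150.88, 150.88], [-54.13, 125.18], [17.81, 147.31], [-75.09, 255.09], [0, 152.58], [-146.25, 146.25]. Speed limits (degrees/s): [147.25, 147.25, 180, 180, 180, 180].

INTERFACE

Orientations are given as [roll, pitch, yaw] about the fixed x, y, z axes, in that order (R = Rz(yaw) Ry(pitch) Rx(roll)).
In Python, from plant import * gives the robot as it stands.
- The arm moves only by the tool move_arm, never from a script. Its argument "rows" is a list that holds one entry, the list of rows, each a list of 6 numbers: the shift along the tool's x, y, z in m, then the turn, a rotation vector about the tool's x, y, z in degrees. In form: [[[x, y, z, ax, ay, az], ...]]. A call has 1 to 8 rows; each row is the pose to reach, as a shift and turn from the pose commanded when the call began, along the tool's axes at that moment; what a row does not reach only later rows make up. A row lasts 1/8 s, in which the tool goes at most 62.5 mm and 10.7 degrees, less where a joint would pass 70% of its speed; a pose out of reach is approached as far as the arm can. A call with a gripper value outside its range is refused whole. "claw" is the closure in counts, from 0 (fully open) to 255 (shut), set as the call begins (left out, the last holds). The fingers move at their own pace and stop on an object; the grip force is fixed at half the most. Time passes only in rows, so rows that repeat a pose let the fingers close. It gives the time, the measured TCP pose, the force and the opening at its end, in the units of the state.
- state(): the state, without advancing time (a new reading comes with each control period).
- capture(name): name is "side" or "top" or "wrist"; returns a dict with "frame" (480x640x3 uint8, blue, green, red), "mtx" (3x3 intrinsics, pixels), "dist_coeffs" ([k1, k2, p1, p2, k3] as OpenCV has them; the pictures are not rectified), "T" (4x4, takes a point from camera to world coordinates). Camera axes: x right, y down, z forward; pixel columns grow to the right and rows downward; lengths in m; the calibration is good to about 2 mm. A picture is of the moment at which its call begins. There is no depth.
- job_done(): hands the job in, once; it reports no verdict.
The state is a dict: "t": time; "joint_pos": joint angles; "qvel": joint speeds; "tau": joint torques, N m; "tcp_pos": TCP position; "tool_rot": TCP orientation; "force": force on the tool from outside, world axes, zero at the start; "moment": the same for the moment, N m; "gripper_width": finger opening in m.
Only numpy, scipy, OpenCV 4.12 (cv2) and the standard library are available. Lean on these libraries where they do the work, as an engineer would, in place of code of your own. Each camera call takes 0.05 s, during which the arm holds its last target.

TASK

Two hand presses stand on the watch repair bench. On the one with the gold watch case under its ram (red crank grip), crank the handwheel clockwise, as seen from above, until you feel it come up against its stop, then back it off a quarter turn and let go. Leave the empty press with the black grip alone.

Things in the scene. Friction and masses are not known exactly. Their poses are not given: they have to be found in the camera images.
- press_wheel (a joint): Handwheel of the loaded press, rad; vertical axis. Clockwise from above is positive and lowers the ram (8 mm a turn). 0 is fully raised; the hard stop (ram on the watch case) is at 15.7 rad. It starts 1.4 to 2.2 turns short of the stop. Steady friction 0.09 N m (about 2 N at the grip), stays where it is left; resistance rises sharply at the stop.
- press_crank (a point): Middle of the red crank grip on the loaded press's handwheel: upright cylinder, 22 mm across, 48 mm tall, 50 mm from the wheel's axis, free to spin on its pin, so it can be held without turning the hand while led round the circle. The point is 24 mm below the grip's top, 26 mm above the wheel's rim and 204 mm above the bench. Goes round with the wheel.
- press_axis (a point): Fixed point on the loaded press's wheel axis, level with the middle of the crank grip. Grey C-frame bolted down, foot 150 by 100 mm, open side with the 42 mm gold watch case away from the robot. Wheel 112 mm across, three spokes; all but the grip is below 182 mm above the bench. z up.
- spare_crank (a point): Middle of the black crank grip of the other press, which has no watch case under its ram and is otherwise the same in shape and size. To be left alone.

How it is judged (in metres and radians):
On the way:
1. the loaded press's handwheel is cranked clockwise to its stop (value of joint press_wheel above 15.52 rad), for 0.1 s.
At the end, for the whole second after the job is handed in: The loaded press's handwheel rests a quarter turn back from its stop (90 degrees, give or take 20: joint between 13.78 and 14.48 rad), let go and still; the other press's crank is within 15 mm of where it was (value of joint press_wheel between 13.78 and 14.48 rad and velocity of joint press_wheel between -0.1 and 0.1 rad/s and distance of spare_crank from where it was at the start of the episode below 0.015 m); the robot touches nothing.
It fails at once if the empty press's crank is turned (its grip moved more than 15 mm) (distance of spare_crank from where it was at the start of the episode above 0.015 m).
It also fails if it takes over 58 s, if anything falls off the work surface, if the arm or the gripper's body presses on something with over 40 N, if the wrist force passes 120 N, or if a joint passes its speed limit or range.

## Working session

There is one attempt and no reset: what is moved stays moved. The work goes in short steps, Python scripts to look and compute and a tool call to move; the robot and the scene stay as the last step left them, time stands still between calls to the robot, and variables do not carry over. Pictures are saved under pics/ and viewed, and the job is handed in when it is done.

Besides the shell and the picture viewer there is one more tool, called after "Emit:" as a command line: name --argument value ..., lists and objects as JSON in quotes. move_arm: Moves the arm, as the interface text tells. Its arguments: {"type":"object","properties":{"rows":{"type":"array"},"claw":{"type":"number"}},"required":["rows"]}

```bash
mkdir -p pics; ls
python3 - <<'E'
from plant import *
import cv2, json
s=state(); print(s)
for n in ("side","top"):
    c=capture(n); cv2.imwrite(f"pics/{n}0.png",c["frame"])
    print(n,c["mtx"].tolist(),c["dist_coeffs"],c["T"].tolist() if hasattr(c["T"],'tolist') else c["T"])
E
```

```text
pics
{'t': 0.0, 'joint_pos': array([ 6.83006709e+01,  1.51688747e+01,  9.19803268e+01, -9.98527895e-05,
        7.29759042e+01, -2.11581437e+00]), 'qvel': array([ 0.04825491,  0.07418321, -0.05868998,  0.08555512,  0.13692542,
       -0.05182406]), 'tau': array([-2.57257503e-03, -5.02095938e+01, -3.56880033e+01,  7.27813714e-02,
        2.91203451e-02, -1.54666754e-04]), 'tcp_pos': array([0.22602444, 0.63533761, 0.25640002]), 'tool_rot': array([-1.79874976e+02, -4.52349496e-03,  1.60416510e+02]), 'force': array([-0.4973573 ,  0.19717031,  0.16442981]), 'moment': array([-0.02785012,  0.01810586, -0.00320971]), 'gripper_width': 0.08850257072876114}
side [[482.9736839779958, 0.0, 320.17972350460786], [0.0, 482.9736839779958, 238.4649489554023], [0.0, 0.0, 1.0]] [-0.04431077  0.          0.          0.          0.        ] [[0.9789196191505554, -0.11654936647870127, 0.16772782838737693, 0.4548680357039423], [-0.20285346119967643, -0.45906848577446685, 0.8649315572044124, -0.5798675600593886], [-0.023808664839578116, -0.8807226410977248, -0.4730335896491972, 0.5520216827594348], [0.0, 0.0, 0.0, 1.0]]
top [[575.925511172355, 0.0, 315.5718539939168], [0.0, 575.925511172355, 238.91363153800444], [0.0, 0.0, 1.0]] [-0.17487391  0.          0.          0.          0.        ] [[0.019601078506536095, -0.9934875223570996, 0.11224232999244058, 0.49508518046254196], [-0.9996977139691989, -0.017808506580149052, 0.01695104062122123, -0.00482924173893337], [-0.014841779075910002, -0.11254065938200335, -0.9935362708928775, 1.114175330295726], [0.0, 0.0, 0.0, 1.0]]
```

View pics/side0.png

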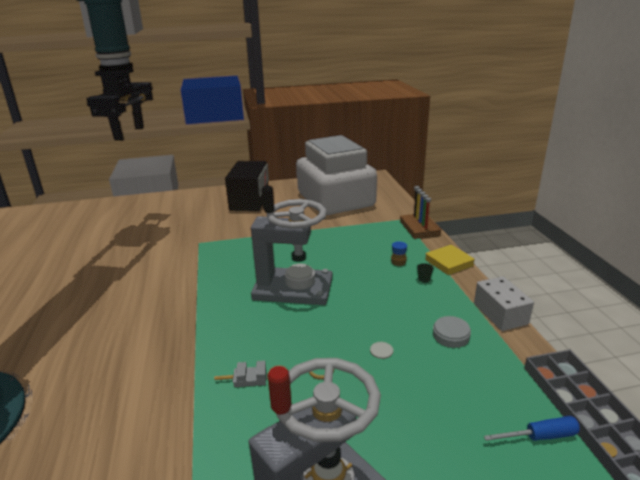

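View pics/top0.png

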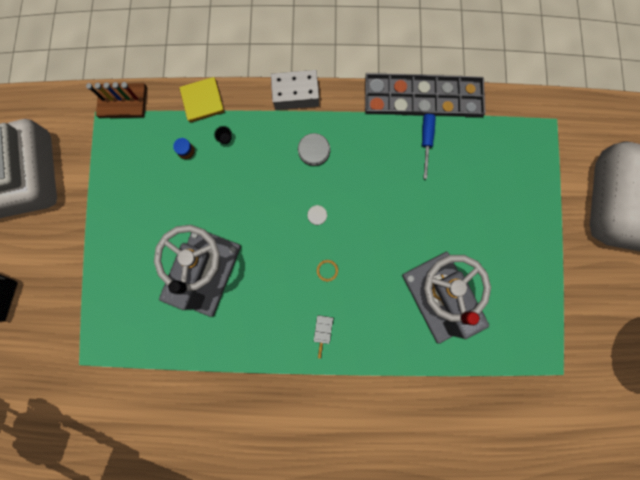

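The side picture shows the red-grip press close up, with its grip at about (280,390), gold under the ram and the hub at about (327,400). In the top picture its hub is near (458,288) and its grip near (472,318). The black-grip press is at about (187,258). I'll enlarge both views to read these more closely.

Run:
```python
import cv2
a=cv2.imread("pics/top0.png")[240:350,390:510]; cv2.imwrite("pics/topc.png",cv2.resize(a,None,fx=5,fy=5,interpolation=cv2.INTER_CUBIC))
a=cv2.imread("pics/side0.png")[350:480,240:400]; cv2.imwrite("pics/sidec.png",cv2.resize(a,None,fx=4.5,fy=4.5,interpolation=cv2.INTER_CUBIC))
```

```text
(no output)
```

View pics/topc.png

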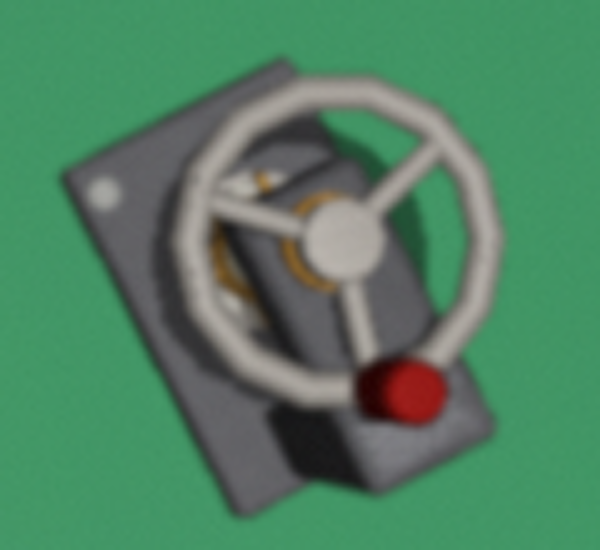

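View pics/sidec.png

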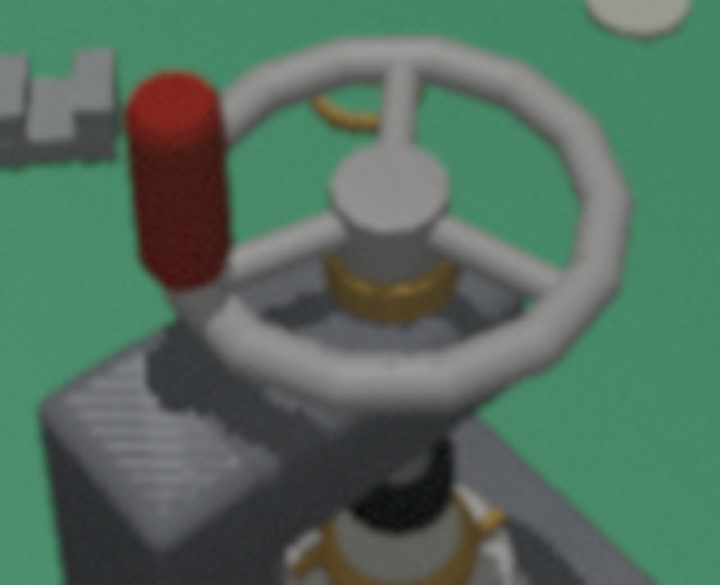

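```bash
cat > h.py <<'E'
import numpy as np, cv2
def onz(c,uv,z):
    p=cv2.undistortPoints(np.array([[uv]],float),c["mtx"],c["dist_coeffs"])[0,0]
    T=np.asarray(c["T"]); d=T[:3,:3]@[p[0],p[1],1]; o=T[:3,3]
    return o+d*(z-o[2])/d[2]
E
python3 - <<'E'
from plant import *
from h import *
t=capture("top"); s=capture("side")
hub=onz(t,(390+344/5,240+241/5),.182); rim=onz(t,(390+338/5,240+240/5),.172); g=onz(t,(390+415/5,240+392/5),.228)
print("top hub,rim,grip",hub,rim,g)
hs=onz(s,(240+390/4.5,350+188/4.5),.182); gs=onz(s,(240+175/4.5,350+103/4.5),.228); gm=onz(s,(240+179/4.5,350+182/4.5),.204)
print("side hub,griptop,mid",hs,gs,gm)
for c in (hub,hs):
  for k in (g,gs): print(np.linalg.norm((k-c)[:2]),np.degrees(np.arctan2(*(k-c)[1::-1])))
print(np.hypot(*g[:2]),np.hypot(*hub[:2]))
st=state();print(st["t"],st["tcp_pos"])
E
```

```text
top hub,rim,grip [ 0.52386447 -0.22359434  0.182     ] [ 0.52447887 -0.22393029  0.172     ] [ 0.47603171 -0.23526199  0.228     ]
side hub,griptop,mid [ 0.52540468 -0.22867842  0.182     ] [ 0.47798507 -0.23911059  0.228     ] [ 0.47743445 -0.23772348  0.204     ]
0.04923522275704737 -166.29176651010013
0.0484321562651636 -161.314650871988
0.049809976047346126 -172.40477889036444
0.04855357871502078 -167.59275570823144
0.5309937797102615 0.5695861769742839
0.2 [0.22608418 0.63557988 0.25687692]
```

Top and side agree within about 5 mm. That puts the axis at about (0.5245, -0.2255), and the grip at about (0.477, -0.237) with a radius of about 49 mm, against 50 mm given. I'll move over high and turn the tool to yaw 90.

Emit:
move_arm --rows '[[[-0.04, -0.037, -0.03, 0, 0, 8.8], [-0.08, -0.074, -0.06, 0, 0, 17.6], [-0.12, -0.111, -0.072, 0, 0, 26.4], [-0.16, -0.148, -0.072, 0, 0, 35.2], [-0.2, -0.185, -0.072, 0, 0, 44], [-0.24, -0.222, -0.072, 0, 0, 52.8], [-0.28, -0.259, -0.072, 0, 0, 61.6], [-0.32, -0.295, -0.072, 0, 0, 70.4]]]'

```text
t: 1.2
tcp_pos: [0.4293, 0.2491, 0.3297]
tool_rot: [180.0, -0.0, 89.7]
force: [1.0, 0.2, -0.5]
gripper_width: 0.0882
```

Emit:
move_arm --rows '[[[-0.061, 0.006, 0, 0, 0, 0], [-0.122, 0.012, 0, 0, 0, 0], [-0.183, 0.018, 0, 0, 0, 0], [-0.243, 0.024, 0, 0, 0, 0], [-0.304, 0.03, 0, 0, 0, 0], [-0.365, 0.036, 0, 0, 0, 0], [-0.426, 0.042, 0, 0, 0, 0], [-0.486, 0.048, 0, 0, 0, 0]]]'

```text
t: 2.2
tcp_pos: [0.4767, -0.2373, 0.3298]
tool_rot: [180.0, 0.0, 90.0]
force: [0.3, 0.1, 0.6]
gripper_width: 0.0882
```

Run:
```python
from plant import *
from h import *
c=capture("wrist"); cv2.imwrite("pics/w1.png",c["frame"]); np.savez("w1.npz",mtx=c["mtx"],dist_coeffs=c["dist_coeffs"],T=c["T"])
s=state(); print(s["t"],s["tcp_pos"],s["tool_rot"],s["force"]); print(np.round(c["T"],3))
```

```text
2.25 [ 0.47690526 -0.24390781  0.32930059] [-179.99723772    0.34328366   89.80749368] [ 1.48043223 -4.86776567  0.19923697]
[[ 1.     0.001 -0.     0.477]
 [ 0.    -0.958 -0.285 -0.164]
 [-0.     0.285 -0.958  0.457]
 [ 0.     0.     0.     1.   ]]
```

View pics/w1.png

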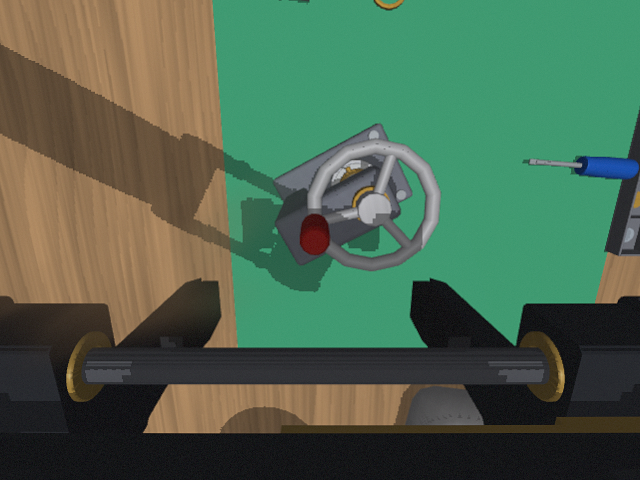

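The wrist picture shows the red grip at about (314,235) and the hub at about (374,208). The arm overshot and was still settling by about 6 mm, so I'll take another picture once it is still and enlarge it.

Run:
```python
from plant import *
from h import *
for i in range(4): c=capture("wrist")
cv2.imwrite("pics/w2.png",c["frame"]); np.savez("w2.npz",mtx=c["mtx"],dist_coeffs=c["dist_coeffs"],T=c["T"])
s=state(); print(s["t"],s["tcp_pos"],s["tool_rot"],s["force"],np.round(s["qvel"],2)); print(np.round(c["T"],4))
cv2.imwrite("pics/w2c.png",cv2.resize(c["frame"][120:280,260:450],None,fx=4,fy=4,interpolation=cv2.INTER_CUBIC)[:600])
```

```text
2.45 [ 0.47668758 -0.23500193  0.32929229] [-1.79955373e+02 -6.04094802e-02  8.99615197e+01] [ 0.50495119 -0.20514682 -0.08133058] [ 1.68 -1.01  0.59  0.06 -0.08 -0.14]
[[ 1.     -0.0011 -0.0024  0.4773]
 [-0.0017 -0.9587 -0.2843 -0.1629]
 [-0.002   0.2843 -0.9587  0.4567]
 [ 0.      0.      0.      1.    ]]
```

View pics/w2c.png

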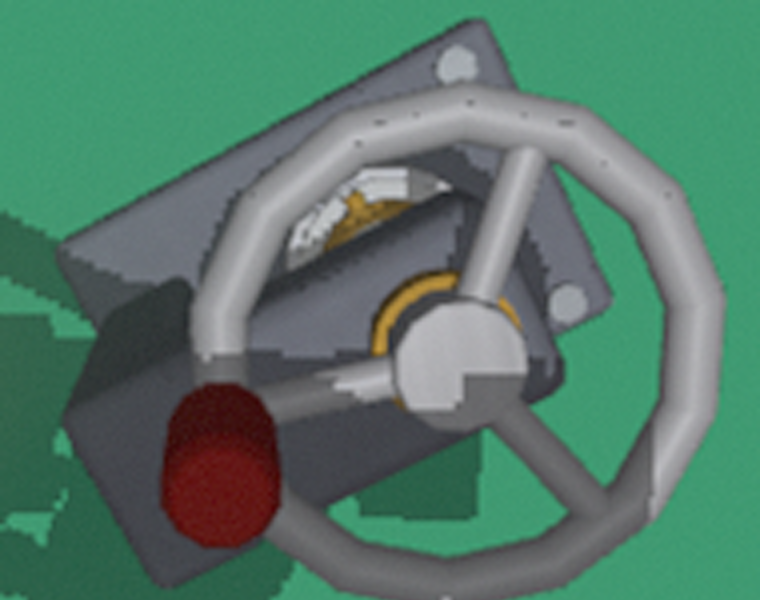

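Run:
```python
from h import *
c=np.load("w2.npz")
g=onz(c,(315.2,243.5),.228); h=onz(c,(375.2,211.5),.182); print(g,h,np.hypot(*(g-h)[:2]),np.degrees(np.arctan2(*(g-h)[1::-1])))
from plant import *
s=state();print(s["t"],s["tcp_pos"],s["force"])
```

```text
[ 0.47680174 -0.23616736  0.228     ] [ 0.52489857 -0.22399381  0.182     ] 0.04961351446755732 -165.79644247717727
2.45 [ 0.47668758 -0.23500193  0.32929229] [ 0.50495119 -0.20514682 -0.08133058]
```

Emit:
move_arm --rows '[[[0, 0, 0.025, 0, 0, 0], [0, 0, 0.055, 0, 0, 0], [0, 0, 0.085, 0, 0, 0], [0, 0, 0.105, 0, 0, 0], [0, 0, 0.118, 0, 0, 0], [0, 0, 0.118, 0, 0, 0], [0, 0, 0.118, 0, 0, 0]]]'

```text
t: 3.32
tcp_pos: [0.4777, -0.2351, 0.2128]
tool_rot: [179.9, 0.0, 90.1]
force: [-0.6, -0.1, -0.1]
gripper_width: 0.0879
```

Emit:
move_arm --rows '[[[0, 0, 0, 0, 0, 0], [0, 0, 0, 0, 0, 0], [0, 0, 0, 0, 0, 0], [0, 0, 0, 0, 0, 0], [0, 0, 0, 0, 0, 0], [0, 0, 0, 0, 0, 0]]]' --claw 255

```text
t: 4.08
tcp_pos: [0.477, -0.2352, 0.2117]
tool_rot: [-180.0, -0.0, 90.0]
force: [0.1, 0.0, 0.2]
gripper_width: 0.0303
```

Run:
```python
from plant import *
from h import *
c=capture("side"); cv2.imwrite("pics/s2.png",c["frame"])
s=state(); print(s["t"],s["tcp_pos"],s["tool_rot"],s["force"],s["gripper_width"])
```

```text
4.125 [ 0.4769424  -0.2352098   0.21163091] [-1.79991515e+02 -4.72647949e-03  9.00176976e+01] [0.31923434 0.60725319 0.42596773] 0.025883105066889064
```

View pics/s2.png

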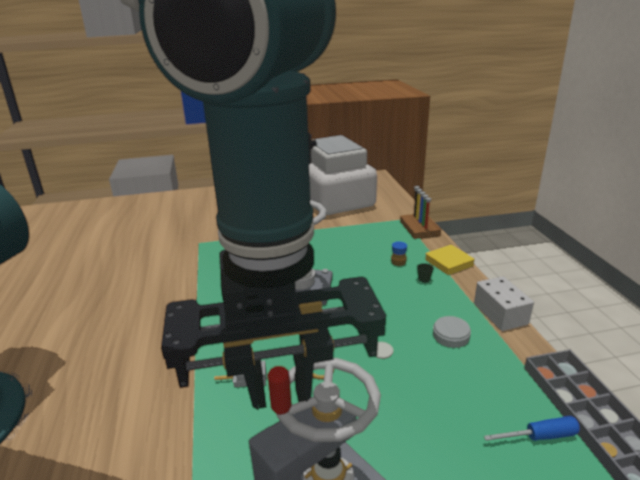

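```bash
cat > tab.py <<'E'
import numpy as np,sys
p0,step,n=map(float,sys.argv[1:4]); R=.05
a=np.radians(p0-step*np.arange(1,n+1)); b=np.radians(p0)
print([[round(R*(np.sin(x)-np.sin(b)),4),round(R*(np.cos(x)-np.cos(b)),4),0,0,0,0] for x in a])
E
for p in -166 -286 -406; do python3 tab.py $p 15 8; done
```

```text
[[np.float64(0.013), np.float64(-0.0015), 0, 0, 0, 0], [np.float64(0.0259), np.float64(0.0005), 0, 0, 0, 0], [np.float64(0.0378), np.float64(0.0057), 0, 0, 0, 0], [np.float64(0.0481), np.float64(0.0138), 0, 0, 0, 0], [np.float64(0.0558), np.float64(0.0243), 0, 0, 0, 0], [np.float64(0.0606), np.float64(0.0364), 0, 0, 0, 0], [np.float64(0.0621), np.float64(0.0494), 0, 0, 0, 0], [np.float64(0.0602), np.float64(0.0623), 0, 0, 0, 0]]
[[np.float64(-0.0052), np.float64(0.012), 0, 0, 0, 0], [np.float64(-0.0133), np.float64(0.0222), 0, 0, 0, 0], [np.float64(-0.0238), np.float64(0.0299), 0, 0, 0, 0], [np.float64(-0.036), np.float64(0.0347), 0, 0, 0, 0], [np.float64(-0.0489), np.float64(0.0362), 0, 0, 0, 0], [np.float64(-0.0618), np.float64(0.0343), 0, 0, 0, 0], [np.float64(-0.0738), np.float64(0.0291), 0, 0, 0, 0], [np.float64(-0.084), np.float64(0.021), 0, 0, 0, 0]]
[[np.float64(-0.0078), np.float64(-0.0105), 0, 0, 0, 0], [np.float64(-0.0125), np.float64(-0.0226), 0, 0, 0, 0], [np.float64(-0.014), np.float64(-0.0356), 0, 0, 0, 0], [np.float64(-0.0121), np.float64(-0.0485), 0, 0, 0, 0], [np.float64(-0.0069), np.float64(-0.0605), 0, 0, 0, 0], [np.float64(0.0012), np.float64(-0.0707), 0, 0, 0, 0], [np.float64(0.0117), np.float64(-0.0785), 0, 0, 0, 0], [np.float64(0.0239), np.float64(-0.0832), 0, 0, 0, 0]]
```

Emit:
move_arm --rows '[[[0, 0, 0, 0, 0, 0], [0, 0, 0, 0, 0, 0], [0, 0, 0, 0, 0, 0]]]'

```text
t: 4.5
tcp_pos: [0.4764, -0.2353, 0.2117]
tool_rot: [-179.9, -0.0, 90.0]
force: [-4.0, -1.3, 3.0]
gripper_width: 0.0208
```

The grip is held, with an opening of about 21 mm against the 22 mm grip. Now the first 120° clockwise.

Emit:
move_arm --rows '[[[0.013, -0.0015, 0, 0, 0, 0], [0.026, 0.0005, 0, 0, 0, 0], [0.038, 0.0055, 0, 0, 0, 0], [0.048, 0.014, 0, 0, 0, 0], [0.056, 0.0245, 0, 0, 0, 0], [0.0605, 0.0365, 0, 0, 0, 0], [0.062, 0.0495, 0, 0, 0, 0], [0.06, 0.0625, 0, 0, 0, 0]]]'

```text
t: 5.5
tcp_pos: [0.5406, -0.1755, 0.2117]
tool_rot: [-180.0, 0.0, 90.0]
force: [-4.2, -5.1, 0.3]
gripper_width: 0.0208
```

Run:
```python
from plant import *
from h import *
c=capture("side"); cv2.imwrite("pics/s3.png",c["frame"])
s=state(); print(s["t"],s["tcp_pos"],s["tool_rot"],s["force"],s["gripper_width"])
```

```text
5.55 [ 0.54206623 -0.17616459  0.2116997 ] [1.79892086e+02 8.13804747e-02 9.00291407e+01] [ 1.15940516 -1.30061548 -0.43690527] 0.021166363345160425
```

View pics/s3.png

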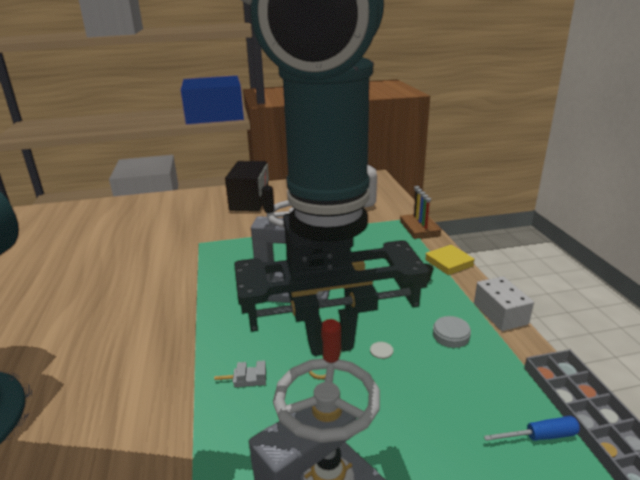

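The side picture shows the grip still between the fingers at about (331,340), and the wheel has turned with it. Forces are small, so I'll carry on.

Emit:
move_arm --rows '[[[-0.005, 0.012, 0, 0, 0, 0], [-0.0135, 0.022, 0, 0, 0, 0], [-0.024, 0.03, 0, 0, 0, 0], [-0.036, 0.0345, 0, 0, 0, 0], [-0.049, 0.036, 0, 0, 0, 0], [-0.062, 0.0345, 0, 0, 0, 0], [-0.074, 0.029, 0, 0, 0, 0], [-0.084, 0.021, 0, 0, 0, 0]]]'

```text
t: 6.55
tcp_pos: [0.5605, -0.2585, 0.2116]
tool_rot: [-180.0, -0.2, 90.0]
force: [-4.3, 6.5, 3.9]
gripper_width: 0.0207
```

Emit:
move_arm --rows '[[[-0.008, -0.0105, 0, 0, 0, 0], [-0.0125, -0.0225, 0, 0, 0, 0], [-0.014, -0.0355, 0, 0, 0, 0], [-0.012, -0.0485, 0, 0, 0, 0], [-0.007, -0.0605, 0, 0, 0, 0], [0.001, -0.0705, 0, 0, 0, 0], [0.012, -0.0785, 0, 0, 0, 0], [0.024, -0.083, 0, 0, 0, 0]]]'

```text
t: 7.55
tcp_pos: [0.4763, -0.2349, 0.2117]
tool_rot: [-179.9, 0.1, 90.0]
force: [0.2, -2.6, -2.4]
gripper_width: 0.021
```

Emit:
move_arm --rows '[[[0.013, -0.0015, 0, 0, 0, 0], [0.026, 0.0005, 0, 0, 0, 0], [0.038, 0.0055, 0, 0, 0, 0], [0.048, 0.014, 0, 0, 0, 0], [0.056, 0.0245, 0, 0, 0, 0], [0.0605, 0.0365, 0, 0, 0, 0], [0.062, 0.0495, 0, 0, 0, 0], [0.06, 0.0625, 0, 0, 0, 0]]]'

```text
t: 8.55
tcp_pos: [0.5411, -0.1757, 0.2117]
tool_rot: [180.0, 0.1, 90.0]
force: [-3.2, -5.0, 1.2]
gripper_width: 0.0211
```

```bash
for p in -286 -334 -382 -430 -478 ; do python3 tab.py $p 6 8 | sed 's/np.float64//g'; done
```

```text
[[(-0.0017), (0.0049), 0, 0, 0, 0], [(-0.0039), (0.0097), 0, 0, 0, 0], [(-0.0066), (0.0142), 0, 0, 0, 0], [(-0.0098), (0.0184), 0, 0, 0, 0], [(-0.0133), (0.0222), 0, 0, 0, 0], [(-0.0173), (0.0256), 0, 0, 0, 0], [(-0.0216), (0.0286), 0, 0, 0, 0], [(-0.0261), (0.0312), 0, 0, 0, 0]]
[[(-0.0048), (0.002), 0, 0, 0, 0], [(-0.0098), (0.0036), 0, 0, 0, 0], [(-0.015), (0.0046), 0, 0, 0, 0], [(-0.0202), (0.005), 0, 0, 0, 0], [(-0.0254), (0.0049), 0, 0, 0, 0], [(-0.0306), (0.0043), 0, 0, 0, 0], [(-0.0357), (0.0031), 0, 0, 0, 0], [(-0.0406), (0.0014), 0, 0, 0, 0]]
[[(-0.0047), (-0.0022), 0, 0, 0, 0], [(-0.0092), (-0.0049), 0, 0, 0, 0], [(-0.0134), (-0.0081), 0, 0, 0, 0], [(-0.0172), (-0.0116), 0, 0, 0, 0], [(-0.0207), (-0.0156), 0, 0, 0, 0], [(-0.0237), (-0.0199), 0, 0, 0, 0], [(-0.0262), (-0.0244), 0, 0, 0, 0], [(-0.0283), (-0.0293), 0, 0, 0, 0]]
[[(-0.0015), (-0.005), 0, 0, 0, 0], [(-0.0025), (-0.0101), 0, 0, 0, 0], [(-0.003), (-0.0154), 0, 0, 0, 0], [(-0.0029), (-0.0206), 0, 0, 0, 0], [(-0.0023), (-0.0258), 0, 0, 0, 0], [(-0.0011), (-0.0309), 0, 0, 0, 0], [(0.0006), (-0.0358), 0, 0, 0, 0], [(0.0028), (-0.0406), 0, 0, 0, 0]]
[[(0.0027), (-0.0045), 0, 0, 0, 0], [(0.0058), (-0.0087), 0, 0, 0, 0], [(0.0094), (-0.0125), 0, 0, 0, 0], [(0.0134), (-0.0159), 0, 0, 0, 0], [(0.0177), (-0.0189), 0, 0, 0, 0], [(0.0222), (-0.0215), 0, 0, 0, 0], [(0.027), (-0.0235), 0, 0, 0, 0], [(0.0321), (-0.025), 0, 0, 0, 0]]
```

Run:
```python
from plant import *
from h import *
c=capture("side"); f=c["frame"]; cv2.imwrite("pics/s4.png",f)
a=cv2.imread("pics/s2.png")[420:480,270:390]; b=f[420:480,270:390]
cv2.imwrite("pics/s4c.png",np.vstack([cv2.resize(x,None,fx=5,fy=5,interpolation=cv2.INTER_CUBIC) for x in (a,b)]))
s=state(); print(s["t"],s["tcp_pos"],s["force"])
```

```text
8.6 [ 0.54260529 -0.17635159  0.21170626] [ 1.0264512  -0.29198131 -1.35376276]
```

View pics/s4c.png

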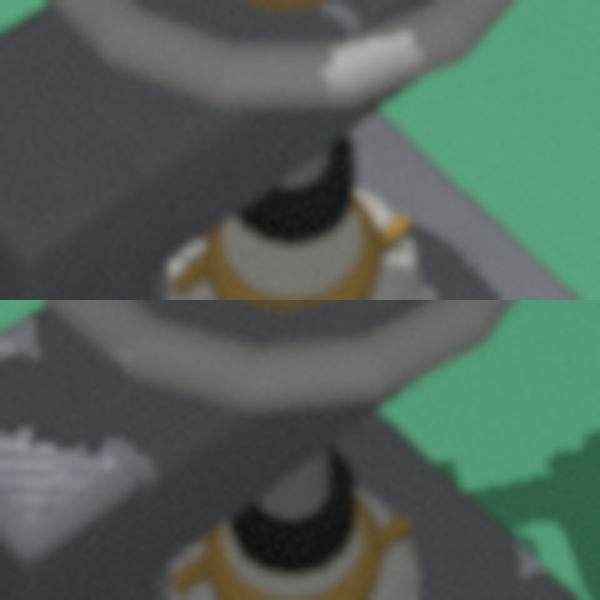

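From start to now (480° of turning) the ram tip has dropped about 6 px, and it is still about 3 mm short of the case. That suggests roughly 100° more to go, so I'll continue in small steps and watch the force.

Emit:
move_arm --rows '[[[-0.0015, 0.005, 0, 0, 0, 0], [-0.004, 0.0095, 0, 0, 0, 0], [-0.0065, 0.014, 0, 0, 0, 0], [-0.01, 0.0185, 0, 0, 0, 0], [-0.0135, 0.022, 0, 0, 0, 0], [-0.0175, 0.0255, 0, 0, 0, 0]]]'

```text
t: 9.35
tcp_pos: [0.565, -0.1931, 0.2117]
tool_rot: [-179.9, -0.0, 90.0]
force: [-6.0, -1.4, 2.1]
gripper_width: 0.0211
```

```bash
for p in -322 -340 -358 -376 -394 -412 -430 -448 -466 -484 -502; do echo $p; python3 tab.py $p 6 3 | sed 's/np.float64//g'; done
```

```text
-322
[[(-0.0043), (0.003), 0, 0, 0, 0], [(-0.0089), (0.0055), 0, 0, 0, 0], [(-0.0137), (0.0076), 0, 0, 0, 0]]
-340
[[(-0.005), (0.0015), 0, 0, 0, 0], [(-0.0101), (0.0025), 0, 0, 0, 0], [(-0.0154), (0.003), 0, 0, 0, 0]]
-358
[[(-0.0052), (-0.0001), 0, 0, 0, 0], [(-0.0104), (-0.0007), 0, 0, 0, 0], [(-0.0155), (-0.0019), 0, 0, 0, 0]]
-376
[[(-0.0049), (-0.0017), 0, 0, 0, 0], [(-0.0097), (-0.0039), 0, 0, 0, 0], [(-0.0142), (-0.0066), 0, 0, 0, 0]]
-394
[[(-0.0042), (-0.0031), 0, 0, 0, 0], [(-0.008), (-0.0067), 0, 0, 0, 0], [(-0.0114), (-0.0107), 0, 0, 0, 0]]
-412
[[(-0.003), (-0.0043), 0, 0, 0, 0], [(-0.0055), (-0.0089), 0, 0, 0, 0], [(-0.0076), (-0.0137), 0, 0, 0, 0]]
-430
[[(-0.0015), (-0.005), 0, 0, 0, 0], [(-0.0025), (-0.0101), 0, 0, 0, 0], [(-0.003), (-0.0154), 0, 0, 0, 0]]
-448
[[(0.0001), (-0.0052), 0, 0, 0, 0], [(0.0007), (-0.0104), 0, 0, 0, 0], [(0.0019), (-0.0155), 0, 0, 0, 0]]
-466
[[(0.0017), (-0.0049), 0, 0, 0, 0], [(0.0039), (-0.0097), 0, 0, 0, 0], [(0.0066), (-0.0142), 0, 0, 0, 0]]
-484
[[(0.0031), (-0.0042), 0, 0, 0, 0], [(0.0067), (-0.008), 0, 0, 0, 0], [(0.0107), (-0.0114), 0, 0, 0, 0]]
-502
[[(0.0043), (-0.003), 0, 0, 0, 0], [(0.0089), (-0.0055), 0, 0, 0, 0], [(0.0137), (-0.0076), 0, 0, 0, 0]]
```

Emit:
move_arm --rows '[[[-0.0045, 0.003, 0, 0, 0, 0], [-0.009, 0.0055, 0, 0, 0, 0], [-0.0135, 0.0075, 0, 0, 0, 0]]]'

```text
t: 9.72
tcp_pos: [0.5721, -0.2062, 0.2116]
tool_rot: [-179.9, -0.0, 90.0]
force: [-6.9, -0.2, 3.8]
gripper_width: 0.021
```

Emit:
move_arm --rows '[[[-0.005, 0.0015, 0, 0, 0, 0], [-0.01, 0.0025, 0, 0, 0, 0], [-0.0155, 0.003, 0, 0, 0, 0]]]'

```text
t: 10.1
tcp_pos: [0.575, -0.2211, 0.2116]
tool_rot: [-179.9, -0.1, 90.0]
force: [-8.1, 1.5, 3.1]
gripper_width: 0.0211
```

Emit:
move_arm --rows '[[[-0.005, -0.0005, 0, 0, 0, 0], [-0.0105, -0.001, 0, 0, 0, 0], [-0.0155, -0.0025, 0, 0, 0, 0]]]'

```text
t: 10.48
tcp_pos: [0.5732, -0.2361, 0.2116]
tool_rot: [-179.9, -0.2, 90.0]
force: [-3.4, 3.5, 2.4]
gripper_width: 0.0207
```

Emit:
move_arm --rows '[[[-0.005, -0.0015, 0, 0, 0, 0], [-0.0095, -0.004, 0, 0, 0, 0], [-0.014, -0.0065, 0, 0, 0, 0]]]'

```text
t: 10.85
tcp_pos: [0.5669, -0.2504, 0.2116]
tool_rot: [-180.0, -0.1, 90.0]
force: [-4.4, 4.7, 2.4]
gripper_width: 0.0211
```

Emit:
move_arm --rows '[[[-0.004, -0.003, 0, 0, 0, 0], [-0.008, -0.0065, 0, 0, 0, 0], [-0.0115, -0.0105, 0, 0, 0, 0]]]'

```text
t: 11.22
tcp_pos: [0.5567, -0.2618, 0.2117]
tool_rot: [180.0, -0.1, 90.0]
force: [-2.2, 6.0, 1.9]
gripper_width: 0.0208
```

Emit:
move_arm --rows '[[[-0.003, -0.0045, 0, 0, 0, 0], [-0.0055, -0.009, 0, 0, 0, 0], [-0.0075, -0.0135, 0, 0, 0, 0]]]'

```text
t: 11.6
tcp_pos: [0.5432, -0.2698, 0.2117]
tool_rot: [179.9, -0.1, 90.0]
force: [-0.9, 4.9, 0.7]
gripper_width: 0.0212
```

Emit:
move_arm --rows '[[[-0.0015, -0.005, 0, 0, 0, 0], [-0.0025, -0.01, 0, 0, 0, 0], [-0.003, -0.0155, 0, 0, 0, 0]]]'

```text
t: 11.98
tcp_pos: [0.5276, -0.2732, 0.2117]
tool_rot: [179.9, -0.0, 90.0]
force: [2.5, 5.6, -0.8]
gripper_width: 0.021
```

Emit:
move_arm --rows '[[[0, -0.005, 0, 0, 0, 0], [0.0005, -0.0105, 0, 0, 0, 0], [0.002, -0.0155, 0, 0, 0, 0]]]'

```text
t: 12.35
tcp_pos: [0.512, -0.2715, 0.2117]
tool_rot: [179.9, 0.0, 90.0]
force: [4.3, 2.9, -2.1]
gripper_width: 0.0215
```

Emit:
move_arm --rows '[[[0.0015, -0.005, 0, 0, 0, 0], [0.004, -0.0095, 0, 0, 0, 0], [0.0065, -0.014, 0, 0, 0, 0]]]'

```text
t: 12.72
tcp_pos: [0.4977, -0.2652, 0.2117]
tool_rot: [180.0, 0.1, 90.0]
force: [2.5, 0.5, -2.9]
gripper_width: 0.0208
```

Emit:
move_arm --rows '[[[0.003, -0.004, 0, 0, 0, 0], [0.0065, -0.008, 0, 0, 0, 0], [0.0105, -0.0115, 0, 0, 0, 0]]]'

```text
t: 13.1
tcp_pos: [0.4859, -0.2545, 0.2117]
tool_rot: [-180.0, 0.1, 90.0]
force: [1.0, -1.6, -2.9]
gripper_width: 0.0211
```

Emit:
move_arm --rows '[[[0.0045, -0.003, 0, 0, 0, 0], [0.009, -0.0055, 0, 0, 0, 0], [0.0135, -0.0075, 0, 0, 0, 0]]]'

```text
t: 13.48
tcp_pos: [0.4806, -0.2459, 0.2119]
tool_rot: [179.7, 0.7, 90.1]
force: [8.8, -28.8, -16.4]
gripper_width: 0.021
```

```bash
for p in -160 -178 -196 -214 -232 -250; do echo $p; python3 tab.py $p 6 3 | sed 's/np.float64//g'; done
python3 - <<'E'
from plant import *
from h import *
c=capture("side"); f=c["frame"]; b=f[420:480,270:390]
cv2.imwrite("pics/s5c.png",cv2.resize(b,None,fx=5,fy=5,interpolation=cv2.INTER_CUBIC))
s=state(); print(s["t"],s["tcp_pos"],s["force"])
E
```

```text
-160
[[(0.005), (-0.0015), 0, 0, 0, 0], [(0.0101), (-0.0025), 0, 0, 0, 0], [(0.0154), (-0.003), 0, 0, 0, 0]]
-178
[[(0.0052), (0.0001), 0, 0, 0, 0], [(0.0104), (0.0007), 0, 0, 0, 0], [(0.0155), (0.0019), 0, 0, 0, 0]]
-196
[[(0.0049), (0.0017), 0, 0, 0, 0], [(0.0097), (0.0039), 0, 0, 0, 0], [(0.0142), (0.0066), 0, 0, 0, 0]]
-214
[[(0.0042), (0.0031), 0, 0, 0, 0], [(0.008), (0.0067), 0, 0, 0, 0], [(0.0114), (0.0107), 0, 0, 0, 0]]
-232
[[(0.003), (0.0043), 0, 0, 0, 0], [(0.0055), (0.0089), 0, 0, 0, 0], [(0.0076), (0.0137), 0, 0, 0, 0]]
-250
[[(0.0015), (0.005), 0, 0, 0, 0], [(0.0025), (0.0101), 0, 0, 0, 0], [(0.003), (0.0154), 0, 0, 0, 0]]
13.525 [ 0.48061515 -0.24608442  0.21186631] [  6.22454736 -21.35524124 -12.22626923]
```

View pics/s5c.png

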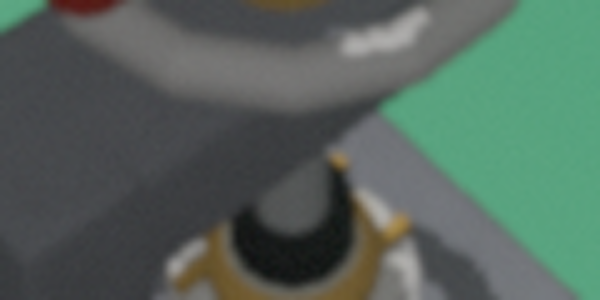

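The force has jumped to 29 N against the motion and the ram tip is now on the case, so this is the stop. I'll press a little longer to make sure it registers.

Emit:
move_arm --rows '[[[0.0015, -0.0005, 0, 0, 0, 0], [0.0015, -0.0005, 0, 0, 0, 0]]]'

```text
t: 13.78
tcp_pos: [0.4806, -0.2459, 0.2119]
tool_rot: [179.6, 0.8, 90.1]
force: [5.8, -25.3, -15.1]
gripper_width: 0.0207
```

Run:
```python
from plant import *
from h import *
c=capture("top"); f=c["frame"]; b=f[240:350,390:510]
cv2.imwrite("pics/t5c.png",cv2.resize(b,None,fx=5,fy=5,interpolation=cv2.INTER_CUBIC))
c=capture("side"); f=c["frame"]; b=f[340:480,230:400]
cv2.imwrite("pics/s6c.png",cv2.resize(b,None,fx=4,fy=4,interpolation=cv2.INTER_CUBIC))
s=state(); print(s["t"],s["tcp_pos"],s["force"])
```

```text
13.875 [ 0.48057303 -0.2459744   0.21189438] [  7.21382807 -25.14520725 -14.59312114]
```

View pics/s6c.png

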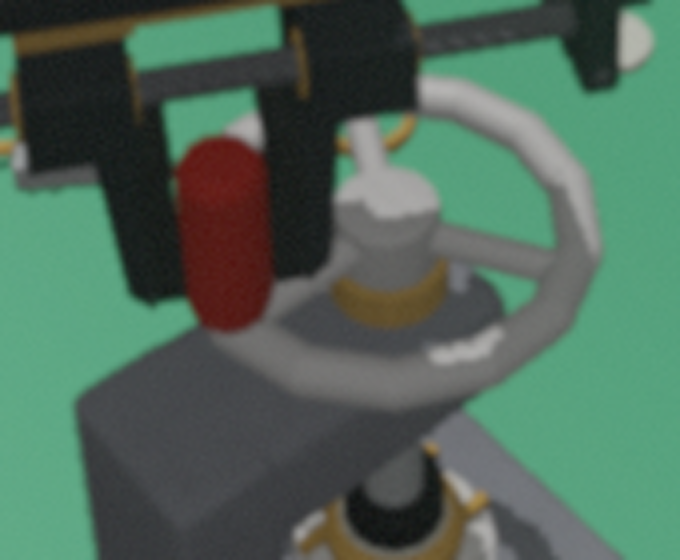

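Run:
```python
from plant import *
from h import *
s=capture("side")
m=onz(s,(230+226/4,340+237/4),.204); t=onz(s,(230+222/4,340+163/4),.228); print(m,t)
a=np.array([.5248,-.2245])
for p in (m[:2],t[:2]): print(np.hypot(*(p-a)),np.degrees(np.arctan2(*(p-a)[::-1])))
# start grip by same camera
print(state()["tcp_pos"])
```

```text
[ 0.48217331 -0.25027211  0.204     ] [ 0.48261461 -0.25057407  0.228     ]
0.049812008546222565 -148.8428220826556
0.04959298642100447 -148.2804931080904
[ 0.48058774 -0.24594579  0.21191206]
```

View pics/t5c.png

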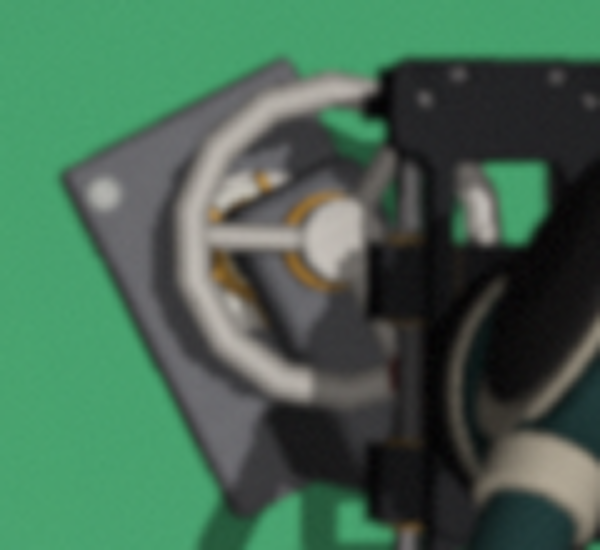

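The side camera puts the grip at about -149° about the axis. The spokes in the top picture give about -150.5°, so it slid about 3 mm in the pads under load. In total it has cranked about 705° (1.96 turns), which fits the given range. Now I'll back off 90° to about -60°.

Emit:
move_arm --rows '[[[-0.0145, 0.007, 0, 0, 0, 0], [-0.0215, 0.0145, 0, 0, 0, 0], [-0.027, 0.0235, 0, 0, 0, 0], [-0.031, 0.033, 0, 0, 0, 0], [-0.0325, 0.0435, 0, 0, 0, 0], [-0.0315, 0.054, 0, 0, 0, 0], [-0.0285, 0.064, 0, 0, 0, 0], [-0.026, 0.07, 0, 0, 0, 0]]]'

```text
t: 14.92
tcp_pos: [0.5499, -0.2662, 0.2117]
tool_rot: [179.9, 0.1, 90.0]
force: [0.6, -4.7, -2.8]
gripper_width: 0.0213
```

Emit:
move_arm --rows '[[[0, 0, 0, 0, 0, 0], [0, 0, 0, 0, 0, 0]]]'

```text
t: 15.18
tcp_pos: [0.5504, -0.2658, 0.2118]
tool_rot: [179.8, 0.1, 90.0]
force: [4.4, -5.0, -5.0]
gripper_width: 0.0212
```

Run:
```python
from plant import *
from h import *
c=capture("side"); f=c["frame"]; b=f[340:480,230:400]
cv2.imwrite("pics/s7c.png",cv2.resize(b,None,fx=4,fy=4,interpolation=cv2.INTER_CUBIC))
c=capture("top"); f=c["frame"]; b=f[240:350,390:510]
cv2.imwrite("pics/t7c.png",cv2.resize(b,None,fx=5,fy=5,interpolation=cv2.INTER_CUBIC))
s=state(); print(s["t"],s["tcp_pos"],s["force"])
```

```text
15.275 [ 0.55044379 -0.26578584  0.21175652] [ 4.1841185  -4.66681937 -4.74290299]
```

View pics/s7c.png

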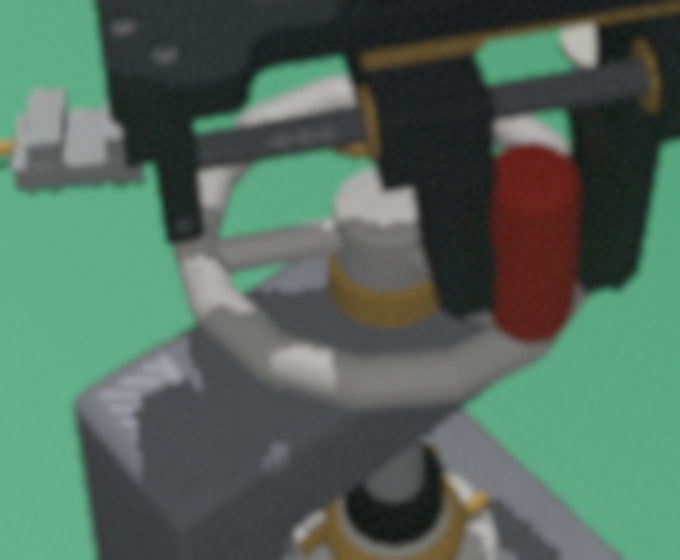

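View pics/t7c.png

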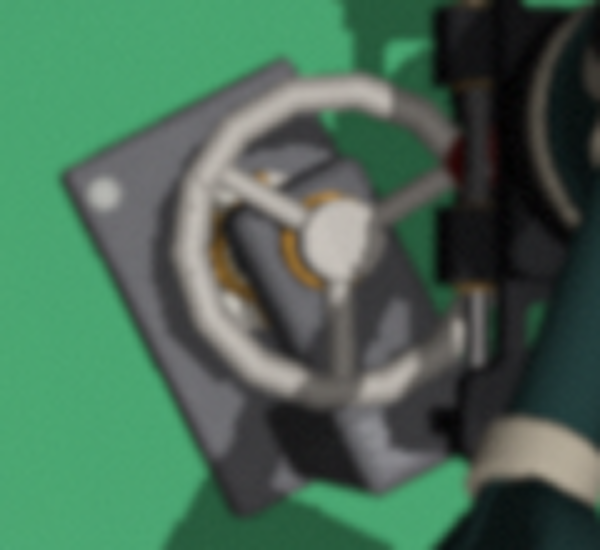

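The spokes in the top picture have turned about 92–94° back from the stop, within the ±20° allowed. I'll release the grip and lift straight up.

Emit:
move_arm --rows '[[[0, 0, 0, 0, 0, 0], [0, 0, 0, 0, 0, 0], [0, 0, 0, 0, 0, 0], [0, 0, 0, 0, 0, 0], [0, 0, 0, 0, 0, 0], [0, 0, 0, 0, 0, 0], [0, 0, 0, 0, 0, 0], [0, 0, 0, 0, 0, 0]]]' --claw 0

```text
t: 16.27
tcp_pos: [0.5485, -0.2652, 0.2117]
tool_rot: [-180.0, -0.0, 90.0]
force: [0.4, -0.8, 0.5]
gripper_width: 0.088
```

Emit:
move_arm --rows '[[[0, 0, -0.015, 0, 0, 0], [0, 0, -0.04, 0, 0, 0], [0, 0, -0.07, 0, 0, 0], [0, 0, -0.1, 0, 0, 0], [0, 0, -0.13, 0, 0, 0], [-0.03, -0.03, -0.14, 0, 0, 0], [-0.07, -0.07, -0.14, 0, 0, 0], [-0.1, -0.1, -0.14, 0, 0, 0]]]'

```text
t: 17.27
tcp_pos: [0.4474, -0.3665, 0.3536]
tool_rot: [179.9, 0.1, 90.0]
force: [0.0, -0.9, 0.1]
gripper_width: 0.0881
```

Emit:
move_arm --rows '[[[0, 0, 0, 0, 0, 0], [0, 0, 0, 0, 0, 0], [0, 0, 0, 0, 0, 0], [0, 0, 0, 0, 0, 0]]]'

```text
t: 17.77
tcp_pos: [0.4493, -0.3644, 0.3517]
tool_rot: [180.0, -0.0, 90.1]
force: [0.1, -0.5, 0.1]
gripper_width: 0.0881
```

Run:
```python
from plant import *
from h import *
c=capture("top"); f=c["frame"]; cv2.imwrite("pics/t8.png",f); b=f[240:350,390:510]
cv2.imwrite("pics/t8c.png",cv2.resize(b,None,fx=5,fy=5,interpolation=cv2.INTER_CUBIC))
s=state(); print(s["t"],s["tcp_pos"],s["force"],s["gripper_width"])
```

```text
17.825 [ 0.44921589 -0.36451766  0.35167029] [ 0.10515435  0.12350613 -0.59682709] 0.08794367566048591
```

View pics/t8.png

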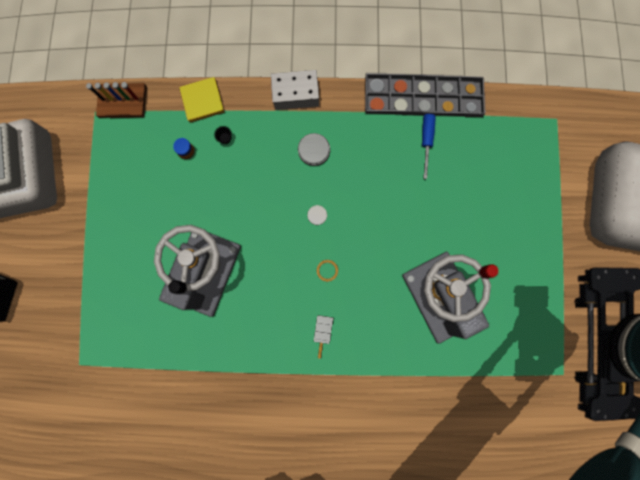

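View pics/t8c.png

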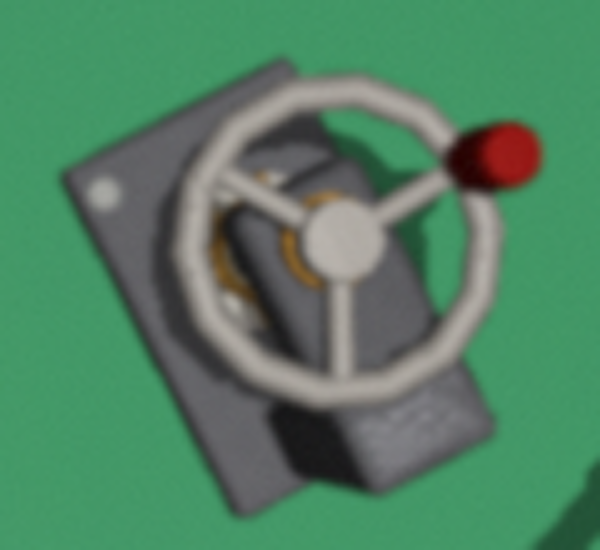

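Run:
```python
from plant import *
from h import *
t=capture("top")
g=onz(t,(390+513/5,240+155/5),.228)[:2]; a=np.array([.5245,-.224]); print(g,np.hypot(*(g-a)),np.degrees(np.arctan2(*(g-a)[::-1])))
s=state(); print(s["t"],s["force"])
```

```text
[ 0.54980441 -0.26672071] 0.049652511882612535 -59.36081534892635
17.875 [ 0.70191909 -0.76022615  0.02780671]
```

```bash
python3 -c "
from plant import *
print(job_done())"
```

```text
the job is handed in; nothing more can be done
None
```

I cranked the loaded press (red grip) about 705° clockwise, roughly 1.96 turns, until it came up against its stop. I then backed it off a quarter turn, let go and lifted clear. The job was handed in at about 18 s of the 58 s allowed; no verdict is reported.

**Stop:** the force rose from a few N to about 29 N and held near 25 N for about 0.4 s. The side picture showed the ram tip on the watch case.

**Back-off:** in the last top picture the grip is at -59.4° about the axis, with a radius of 49.7 mm against 50 mm given. The stop was at about -150.5°, so it backed off about 91°. The spokes read 92–94° before I let go, a difference of a few degrees and well inside the ±20° allowed.

**Let go:** the gripper is open and clear of everything, and the measured force is noise only (about 1 N).

**Empty press:** its black grip looks unmoved in the top picture; I compared it by eye and did not measure it.

**Disagreements:**
- The grip slid about 3 mm in the pads at the stop. I took the stop angle from the pictures rather than the arm's position.
- The side camera read up to about 5 mm off the top and wrist cameras in y.

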